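Chock a sprung die latch open and draw the punch cassette

TASK

The punch cassette is locked in the sloping dock by a yellow spring latch that drops shut whenever it is let go. Chock the latch up with the wooden block pushed in under its upturned toe, let go, draw the cassette out of the dock by its black handle and set it down (do not drop it) flat, handle up, inside the rubber-lined tray. Leave the block holding the latch up for the next cassette, and leave the other things on the bench where they are.

Things in the scene. Friction and masses are not known exactly. Their poses are not given: they have to be found in the camera images.
- latch_mouth (a point): Point on the sloping deck of the blue dock, straight below the front edge of the latch's toe. Frame: x up the slope (away from the robot), y along the deck to the robot's left, z square off the deck, which is tilted 30 degrees to face the robot. The deck is a flat plate from x = -73 mm (free front edge, about 37 mm above the bench) to 160 and from y = -151 to 46.
- latch_toe (a point): Front lower edge of the yellow latch's toe: 43 mm above latch_mouth when shut, about 60 mm when propped. The toe is 34 mm wide, upturned like a ski, with a slippery white nylon sole. Shut, in latch_mouth's frame: the sole falls from 43 mm above the deck at x = 0 to 21 mm at x = 22, then runs level to x = 44. The arm behind it is 24 mm wide, over y = 0, pivot at x = 147, z = 44.
- latch (a joint): Angle of the yellow latch, rad: 0 = dropped shut, growing as the toe is lifted, at most 0.4. A spring shuts it (about 4 N at the toe). Its tooth leaves the cassette's notch at about 0.08; with the block under the toe it reads 0.11 to 0.14.
- keeper_top (a point): Top of the dark steel keeper block that the latch lies over (27 mm tall; x = 47 to 117 mm, y = -32 to 44 in latch_mouth's frame, same axes). Its front face stops anything pushed in under the toe. The cassette's tongue sits in a tunnel through it, open to the robot's right.
- block_center (a point): Centre of the loose dark wooden block, 45 x 90 x 35 mm (x, y, z; z up), 0.16 kg, flat on the bench, ends alike. Lying flat on the deck, long side up the slope, centred within 10 mm of latch_mouth's y = 0, it can be pushed up under the toe (about 10 N) and lifts it; it is in when its front end is at x = 26 to 46 mm, and then stays. Grip it across its 45 mm, near the rear end.
- cassette_grip (a point): Centre of the black handle bar of the punch cassette (0.42 kg): 46 mm along x, 14 mm thick along y, 12 mm along z; in the dock its frame is parallel to latch_mouth's. The gap under the bar is 19 mm, the cassette's underside 47 mm below this point. With the latch up it slides only along -y (robot's right) between rails 10 mm tall; after 70 mm it can be lifted square off the deck.
- cassette_foot (a point): Middle of the cassette's underside, 25 mm along +y and 47 mm below cassette_grip, same axes. The cassette reaches 70 mm toward -y (aluminium block, 48 wide, 22 tall, 75 long) and 75 mm toward +y (steel tongue, 34 wide, 18 tall, in the keeper's tunnel).
- tray_in (a point): Centre of the rubber-lined floor of the fixed grey tray, 6.5 mm above the bench. Inside 102 mm along this frame's x and 187 mm along y; rim 24 mm above the bench. z up.
- wood_block: The wooden block; origin at the centre of its underside (17.5 mm below block_center).
- cassette: The punch cassette; origin on its underside, 10 mm along +y from cassette_foot; z up off its underside.
- tray: The tray; origin at the centre of its underside on the bench.
- spanner: Bystander: bright open-end spanner lying flat, 206 mm long; origin at the centre of its underside. Leave it alone.
- pin_punch: Bystander: steel pin punch lying flat, 115 mm long; origin at the centre of its underside. Leave it alone.
- spare_punch: Bystander: bright steel die punch standing on its flange, 38 mm across, 58 mm tall; origin at the centre of its underside. Leave it alone.
- spring_coil: Bystander: yellow die spring lying on its side, 58 mm long; origin at the centre of its underside. Leave it alone.
- guide_bush: Bystander: grey flanged guide bush standing, 44 mm across, 36 mm tall; origin at the centre of its underside. Leave it alone.
- cap_0: Bystander: grey-green punched plastic cap, 62 mm across; origin at the centre of its underside. Leave it alone.
- oil_brush: Bystander: oil brush with a wooden handle, 173 mm long; origin at the centre of its underside. Leave it alone.
There are look-alikes about, which are no part of the job. Several things have the shape of the wood_block; the one meant has the colours described above.

How it is judged:
On the way, in this order (a step that is already met when the one before it is completed fails the run):
1. the wooden block alone holds the latch up, the cassette still in the dock (value of joint latch above 0.1 rad and x of block_center in the frame of latch_mouth above -0.025 m and y of block_center in the frame of latch_mouth between -0.03 and 0.03 m and z of block_center in the frame of latch_mouth below 0.03 m and contact force between each of the fingers, the arm and anything else below 0.1 N and y of cassette_foot in the frame of latch_mouth above -0.08 m), for 0.3 s.
2. the cassette is drawn out of the keeper while the block holds the latch up (value of joint latch above 0.1 rad and x of block_center in the frame of latch_mouth above -0.025 m and y of block_center in the frame of latch_mouth between -0.03 and 0.03 m and z of block_center in the frame of latch_mouth below 0.03 m and y of cassette_foot in the frame of latch_mouth below -0.105 m).
At the end, for the whole second after the job is handed in: The latch is up (over 0.1 rad) and rests on the wooden block, which is let go; the cassette lies flat (within 0.1 rad), handle up, on the floor of the tray, inside its rim (its middle within 30 mm of the tray's centre along each side, its underside within 6 mm of the floor), released and at rest (value of joint latch above 0.1 rad and x of block_center in the frame of latch_mouth above -0.025 m and y of block_center in the frame of latch_mouth between -0.03 and 0.03 m and z of block_center in the frame of latch_mouth below 0.03 m and x of cassette_foot in the frame of tray_in between -0.03 and 0.03 m and y of cassette_foot in the frame of tray_in between -0.03 and 0.03 m and z of cassette_foot in the frame of tray_in below 0.006 m and angle between cassette's own z axis and vertical below 0.1 rad and linear speed of each of cassette, wood_block below 0.02 m/s); the robot touches nothing.
It fails at once if another thing on the bench was moved by more than 30 mm (distance of any of spanner, pin_punch, spare_punch, spring_coil, guide_bush, cap_0, oil_brush from where it was at the start of the episode above 0.03 m).
It fails at once if the cassette was dropped (linear speed of cassette above 0.5 m/s and contact force between the fingers and cassette below 0.1 N).
It also fails if it takes over 51 s, if anything falls off the work surface, if the arm or the gripper's body presses on something with over 40 N, if the wrist force passes 120 N, or if a joint passes its speed limit or range.

ROBOT

A 6-joint arm with a two-finger parallel gripper is mounted at the origin on a cart in front of the work surface, level with it; the furniture and walls round the work are solid. World frame = base frame: x ahead of the robot, y to its left, z up, the work surface at z = 0. Lengths are in m, angles in rad, forces in N, time in s.
With the tool pointing down it reaches from about 0.35 to 0.775 m from the base axis. Payload 5.5 kg.
Tool frame: the origin (TCP) lies at the very end of the fingers, on their centre line; the grasp point (between the pads) lies env.hold_point_z behind it (env.hold_point_z is the distance from the TCP to the grasp point, in m); z points along the fingers, y is the line along which they close (so a half turn about z gives the same grasp; the last joint's range is limited). The gripper opens to 85 mm and grips with 20 to 120 N. Pads are 22 mm wide; open, the fingers measure 114 mm over their backs; the gripper's body (76 mm by 85 mm) begins 54 mm behind the grasp point. The pads swing forward as they close: fully open they stand 13 mm farther back than shut.
Start: joints at [1.085, 0.313, 0.046, 1.304, 0, 1.431], TCP at [0.195, 0.541, 0.202] pointing down, gripper open.
Joint ranges: [-2.76, 2.76], [-0.86, 1.69], [-1.03, 1.26], [-2.2, 2.34], [-1.47, 1.5], [-3.14, 3.14]. Speed limits (rad/s): [2.57, 2.57, 3.14, 3.14, 3.14, 3.14].

INTERFACE

Orientations are given as a unit quaternion [w, x, y, z].
In Python, from workcell import env gives the robot as it stands.
- The arm moves only by the tool carry_out, never from a script. Its argument "steps" is a list of rows, each a list of 3 entries, a list of its own where there are three numbers: the turn, a rotation vector about the tool's x, y, z in degrees, then the shift along the tool's x, y, z in cm, then the closure in counts, from 0 (fully open) to 255 (shut). A call has exactly 8 rows; each row is the pose to reach, as a shift and turn from the pose commanded when the call began, along the tool's axes at that moment; what a row does not reach only later rows make up. A row lasts 1/8 s, in which the tool goes at most 62.5 mm and 10.7 degrees, less where a joint would pass 70% of its speed; a pose out of reach is approached as far as the arm can. A call with a gripper value outside its range is refused whole. The fingers move at their own pace and stop on an object; "force" is the grip in N (left out, the last holds). Time passes only in rows, so rows that repeat a pose let the fingers close, or fill a call up. It gives the time, the measured TCP pose, the force, the opening and the grip force at its end, in the units of the state.
- env.get_state(): the state, without advancing time (a new reading comes with each control period).
- env.read_camera(name): name is "scene" or "top"; returns (picture, depth): 480x640x3 uint8, red, green, blue; 480x640 float32, m along the optical axis (not along the pixel's ray), 0 where there is no reading.
- env.get_calibration(name): a dict with "fx", "fy", "cx", "cy" (pixels), "D" ([k1, k2, p1, p2, k3] as OpenCV has them; the pictures are not rectified), "origin" and "orientation" of the camera in the world. Camera axes: x right, y up, looking along -z (the intrinsics and any distortion apply to the point x, -y, -z); pixel columns grow to the right and rows downward; lengths in m; the calibration is good to about 2 mm. A picture is of the moment at which its call begins. get_calibration takes no time and is no camera call.
- env.hand_in(): hands the job in; it is judged then, once.
The state is a dict: "clock": time; "joint_pos": joint angles; "qvel": joint speeds; "tau": joint torques, N m; "tcp_pos": TCP position; "orientation": TCP orientation; "wrist_force": force on the tool from outside, world axes, zero at the start; "ft_torque": the same for the moment, N m; "finger_gap": finger opening in m; "grip_force": force on a finger pad.
Only numpy, scipy, OpenCV 4.12 (cv2) and the standard library are available. Lean on these libraries where they do the work, as an engineer would, in place of code of your own. Each camera call takes 0.05 s, during which the arm holds its last target. There are 200 camera calls.

## Working session

There is one attempt and no reset: what is moved stays moved. The work goes in short steps, Python scripts to look and compute and a tool call to move; the robot and the scene stay as the last step left them, time stands still between calls to the robot, and variables do not carry over. Pictures are saved under pics/ and viewed, at most 14 in all, crops included, and the job is handed in when it is done.

Besides the shell and the picture viewer there is one more tool, called after "Emit:" by a JSON object that holds its "op" and its "data", one argument or row to a line. carry_out: Moves the arm, as the interface text tells. Its arguments: {"type":"object","properties":{"steps":{"type":"array","items":{"type":"array"}},"force":{"type":"number"}},"required":["steps"]}

```bash
ls; mkdir -p pics; cat > h.py <<'E'
import numpy as np, cv2
from scipy.spatial.transform import Rotation as R
from workcell import env
def q2R(q): return R.from_quat([q[1],q[2],q[3],q[0]]).as_matrix()
def cam(name,f=None):
    im,d=env.read_camera(name); c=env.get_calibration(name)
    np.savez(f'last_{name}.npz',im=im,d=d)
    if f: cv2.imwrite('pics/'+f,im[:,:,::-1])
    return im,d,c
def load(name):
    z=np.load(f'last_{name}.npz'); return z['im'],z['d'],env.get_calibration(name)
def pts(uv,d,c):
    """pixels (N,2) + depth -> world"""
    uv=np.atleast_2d(np.array(uv,float))
    K=np.array([[c['fx'],0,c['cx']],[0,c['fy'],c['cy']],[0,0,1]])
    n=cv2.undistortPoints(uv[:,None],K,np.array(c['D'],float))[:,0]
    z=d if np.ndim(d)==1 else d[uv[:,1].round().astype(int),uv[:,0].round().astype(int)]
    p=np.c_[n[:,0]*z,-n[:,1]*z,-z]
    return p@q2R(c['orientation']).T+np.array(c['origin'])
def proj(P,c):
    P=(np.atleast_2d(P)-c['origin'])@q2R(c['orientation'])
    K=np.array([[c['fx'],0,c['cx']],[0,c['fy'],c['cy']],[0,0,1]])
    return cv2.projectPoints(P*[1,-1,-1],np.zeros(3),np.zeros(3),K,np.array(c['D'],float))[0][:,0]
E
python3 - <<'E'
from h import *
cam('scene','s0.png');cam('top','t0.png')
for n in('scene','top'):print(env.get_calibration(n))
print(env.hold_point_z,env.get_state())
E
```

```text
pics
{'fx': 525.5895727990396, 'fy': 525.5895727990396, 'cx': 318.5302342693924, 'cy': 241.5951492411629, 'D': array([-0.04720885,  0.        ,  0.        ,  0.        ,  0.        ]), 'origin': array([1.43396384, 0.48750095, 0.81328638]), 'orientation': array([0.49859012, 0.25338499, 0.38254128, 0.735436  ])}
{'fx': 454.1346026911122, 'fy': 454.1346026911122, 'cx': 323.63618079839637, 'cy': 238.52461817200827, 'D': array([-0.07334425,  0.        ,  0.        ,  0.        ,  0.        ]), 'origin': array([0.45160389, 0.14478165, 1.4247237 ]), 'orientation': array([-0.69968186, -0.02174417,  0.03834467,  0.71309338])}
0.0187 {'clock': 0.1, 'joint_pos': array([ 1.08544933e+00,  3.13910154e-01,  4.50902725e-02,  1.30363980e+00,
       -6.12670806e-06,  1.43121726e+00]), 'qvel': array([ 2.45849277e-05, -9.68777608e-04,  2.42039938e-03,  1.09574983e-03,
       -2.36849836e-03,  2.36910984e-04]), 'tau': array([ 2.77420062e-03, -4.81723952e+01,  2.99245441e+01,  1.27716613e-02,
       -1.83079783e-04,  2.99890566e-06]), 'tcp_pos': array([0.19463205, 0.54050227, 0.20090578]), 'orientation': array([-2.52744742e-04,  1.72023971e-01,  9.85092413e-01, -7.92346709e-04]), 'wrist_force': array([ 0.2884594 ,  0.71069602, -0.2053683 ]), 'ft_torque': array([ 0.03495143,  0.03269682, -0.0004848 ]), 'grip_force': 0.0, 'finger_gap': 0.08523733759544577}
```

View pics/s0.png

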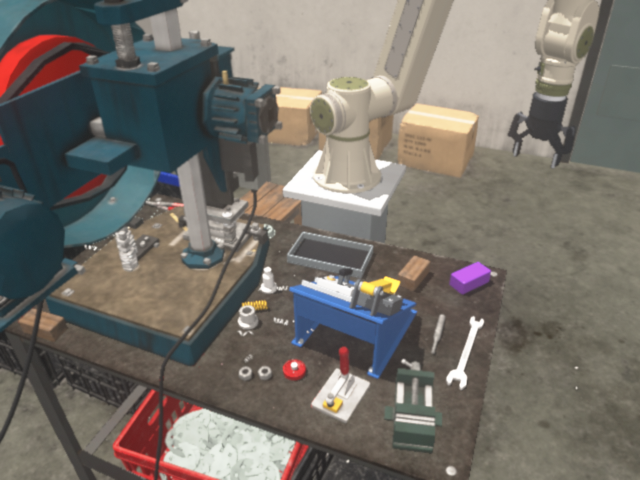

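View pics/t0.png

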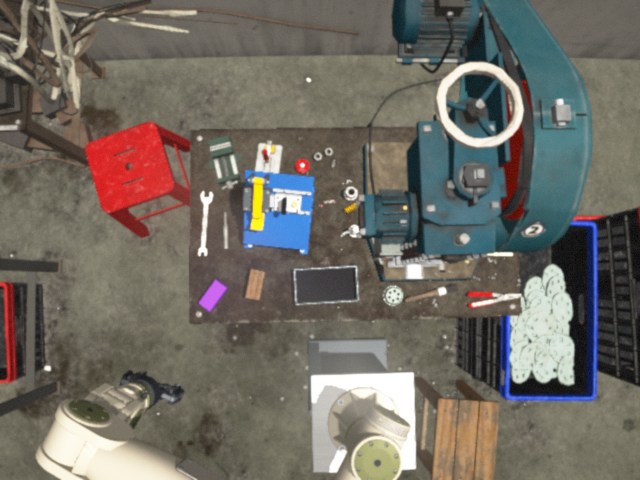

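```bash
python3 - <<'E'
from h import *
im,d,c=load('top')
cv2.imwrite('pics/tc.png',cv2.resize(im[165:315,190:370],None,fx=4,fy=4,interpolation=cv2.INTER_CUBIC)[:,:,::-1])
im,d,c2=load('scene')
cv2.imwrite('pics/sc.png',cv2.resize(im[225:375,280:480],None,fx=4,fy=4,interpolation=cv2.INTER_CUBIC)[:,:,::-1])
E
```

```text
(no output)
```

View pics/tc.png

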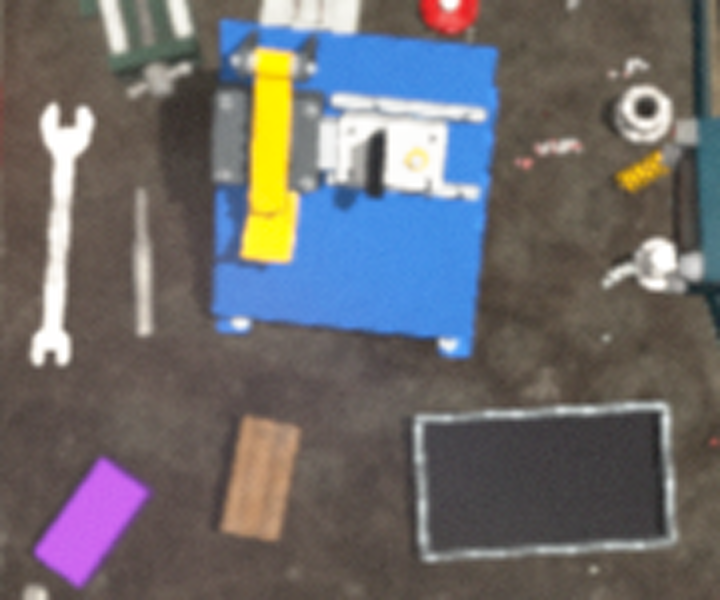

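View pics/sc.png

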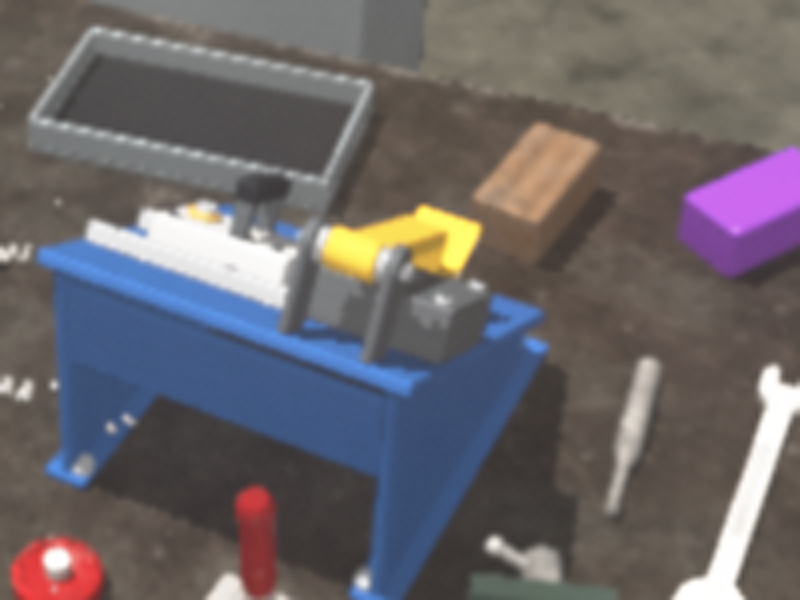

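```bash
cat > m.py <<'E'
from h import *
from scipy.optimize import least_squares
def deckframe(name):
    im,d,c=load(name)
    hsv=cv2.cvtColor(im,cv2.COLOR_RGB2HSV)
    m=(hsv[...,0]>103)&(hsv[...,0]<122)&(hsv[...,1]>130)&(d>0)
    v,u=np.nonzero(m); P=pts(np.c_[u,v],d,c)
    ok=(P[:,0]>.35)&(P[:,0]<.85)&(P[:,1]>-.1)&(P[:,1]<.6)&(P[:,2]>.02)&(P[:,2]<.25); P=P[ok]
    best=None;rng=np.random.default_rng(0)
    for _ in range(300):
        a=P[rng.choice(len(P),3,0)]; n=np.cross(a[1]-a[0],a[2]-a[0]); L=np.linalg.norm(n)
        if L<1e-6: continue
        n/=L; k=np.abs((P-a[0])@n)<.004
        if best is None or k.sum()>best.sum(): best=k
    Q=P[best]; m0=Q.mean(0); n=np.linalg.svd(Q-m0)[2][2]; n*=np.sign(n[2])
    return P,Q,m0,n
if __name__=='__main__':
    for name in('top','scene'):
        P,Q,m0,n=deckframe(name)
        tilt=np.degrees(np.arccos(n[2])); yaw=np.arctan2(-n[1],-n[0])
        print(name,len(Q),m0.round(4),n.round(3),'tilt',tilt.round(2),'yaw',np.degrees(yaw).round(2))
        im,d,c=load(name)
    im,d,c=load('top')
    # ray-plane corners
    def ray(uv,z=None,pl=None):
        a=pts(uv,np.ones(len(uv)),c); o=np.array(c['origin']); r=a-o
        nn,p0=(np.array([0,0,1]),np.array([0,0,z])) if pl is None else pl
        return o+r*(((p0-o)@nn)/(r@nn))[:,None]
    cr=lambda l:np.array([[190+(u-1.5)/4,165+(v-1.5)/4] for u,v in l])
    P,Q,m0,n=deckframe('top')
    C=ray(cr([(222,20),(498,47),(213,316),(470,342)]),pl=(n,m0)); print('deck corners BL BR FL FR\n',C.round(4))
    print('lens',[np.linalg.norm(C[i]-C[j]).round(4) for i,j in((0,1),(2,3),(0,2),(1,3))])
    B=ray(cr([(245,415),(300,428),(275,542),(220,530)]),z=.035);print('block\n',B.round(4),B.mean(0).round(4))
    uv=cr([(260,478)]);print('block z depth',pts(uv,d,c).round(4))
    T=ray(cr([(414,415),(668,403),(676,543),(424,560)]),z=.024);print('tray rim\n',T.round(4),T.mean(0).round(4))
    print('tray floor',pts(cr([(545,482)]),d,c).round(4))
    uv=cr([(376,140),(376,170)]);print('handle',pts(uv,d,c).round(4))
E
python3 m.py
```

```text
top 2469 [0.6344 0.2329 0.0895] [-0.494  0.062  0.867] tilt 29.88 yaw -7.19
scene 1010 [0.7496 0.2492 0.1191] [-0.992  0.121  0.022] tilt 88.73 yaw -6.96
deck corners BL BR FL FR
 [[0.7604 0.3334 0.1541]
 [0.7373 0.1374 0.155 ]
 [0.5583 0.3584 0.0371]
 [0.5348 0.1622 0.0378]]
lens [np.float64(0.1973), np.float64(0.1976), np.float64(0.2348), np.float64(0.2353)]
block
 [[0.4824 0.3347 0.035 ]
 [0.4717 0.2929 0.035 ]
 [0.3857 0.3128 0.035 ]
 [0.3955 0.3545 0.035 ]] [0.4338 0.3237 0.035 ]
block z depth [[0.4342 0.324  0.0327]]
tray rim
 [[0.4802 0.2064 0.024 ]
 [0.4856 0.0105 0.024 ]
 [0.3781 0.007  0.024 ]
 [0.3693 0.2004 0.024 ]] [0.4283 0.1061 0.024 ]
tray floor [[0.4266 0.1062 0.0072]]
handle [[0.6694 0.2238 0.1689]
 [0.6489 0.2243 0.1649]]
```

```bash
cat >> h.py <<'E'
psi=np.radians(-6.9); t=np.radians(30)
EX=np.array([np.cos(t)*np.cos(psi),np.cos(t)*np.sin(psi),np.sin(t)]); EY=np.array([-np.sin(psi),np.cos(psi),0]); EZ=np.cross(EX,EY)
F=np.c_[EX,EY,EZ]
deckc=np.array([[0.7604,0.3334,0.1541],[0.7373,0.1374,0.155],[0.5583,0.3584,0.0371],[0.5348,0.1622,0.0378]]).mean(0)
LM=deckc-F@[.0435,-.0525,0]
def L(p): return LM+F@np.array(p)      # latch frame -> world
def toL(P): return (np.atleast_2d(P)-LM)@F
def tool(yaw,lean):
    """tool y = world y turned by yaw (deg); tool tilted lean deg, wrist toward robot"""
    a,b=np.radians(yaw),np.radians(lean); u=np.array([np.cos(a),np.sin(a),0]); y=np.array([-np.sin(a),np.cos(a),0])
    z=np.sin(b)*u-np.cos(b)*np.array([0,0,1]); return np.c_[np.cross(y,z),y,z]
def rel(grasp,Rt,ref=None,back=None):
    """print turn(deg), shift(cm) in present tool axes that bring the grasp point to `grasp`"""
    s=env.get_state(); p,R0=(s['tcp_pos'],q2R(s['orientation'])) if ref is None else ref
    tcp=np.array(grasp)+Rt[:,2]*env.hold_point_z
    print('turn',np.degrees(R.from_matrix(R0.T@Rt).as_rotvec()).round(1),'shift',((tcp-p)@R0*100).round(2),'tcp',tcp.round(4))
    return tcp,Rt
E
python3 - <<'E'
from h import *
print(LM,toL([[.6694,.2238,.1689],[.6489,.2243,.1649]]))
T=tool(-13,12)
g=np.array([.4036,.3307,.023])
a=rel(g+[0,0,.09],T); rel(g,T,ref=(a[0],a[1]))
print('reach deck pose',L([-.04,0,.023]))
E
```

```text
[0.61660793 0.30449557 0.07425   ] [[ 0.10110884 -0.07376884  0.05091719]
 [ 0.08143188 -0.07573527  0.05765888]]
turn [ -0.8 -12.   -6.8] shift [-27.16 -12.59  10.63] tcp [0.4074 0.3298 0.0947]
turn [0. 0. 0.] shift [1.87 0.   8.8 ] tcp [0.4074 0.3298 0.0047]
reach deck pose [0.57080109 0.3100388  0.07416858]
```

Emit:
{"op": "carry_out", "data": {
  "steps": [
    [[0,-2,-1],[-4,-2,1.5],60],
    [[0,-4,-2.3],[-9,-4,3.5],60],
    [[-0.2,-6,-3.5],[-14,-6.5,5.5],60],
    [[-0.4,-8,-4.6],[-19,-9,7.5],60],
    [[-0.6,-10,-5.7],[-23.5,-11,9.3],60],
    [[-0.8,-12,-6.8],[-27.2,-12.6,10.6],60],
    [[-0.8,-12,-6.8],[-27.2,-12.6,10.6],60],
    [[-0.8,-12,-6.8],[-27.2,-12.6,10.6],60]
  ],
  "force": 60
}}

```text
clock: 1.1
tcp_pos: [0.4078, 0.3304, 0.0957]
orientation: [0.104, 0.113, 0.988, -0.011]
wrist_force: [-1.0, 0.4, 0.1]
finger_gap: 0.0655
grip_force: 0.0
```

```bash
python3 - <<'E'
from h import *
s=env.get_state();print(s['clock'],s['finger_gap'],s['tcp_pos'])
rel([.4036,.3307,.023],tool(-13,12))
cam('top')
im,d,c=load('top')
cv2.imwrite('pics/a1.png',cv2.resize(im[165:335,190:390],None,fx=3.5,fy=3.5)[:,:,::-1])
E
```

```text
1.1 0.06551177873979835 [0.40783523 0.33037652 0.09573142]
turn [ 0.1 -0.  -0. ] shift [ 1.92 -0.08  8.9 ] tcp [0.4074 0.3298 0.0047]
```

Emit:
{"op": "carry_out", "data": {
  "steps": [
    [[0,0,0],[0.5,0,2.2],60],
    [[0,0,0],[1,0,4.5],60],
    [[0,0,0],[1.4,0,6.6],60],
    [[0,0,0],[1.7,0,8],60],
    [[0,0,0],[1.9,-0.1,8.9],60],
    [[0,0,0],[1.9,-0.1,8.9],180],
    [[0,0,0],[1.9,-0.1,8.9],180],
    [[0,0,0],[1.9,-0.1,8.9],180]
  ],
  "force": 70
}}

```text
clock: 2.15
tcp_pos: [0.408, 0.331, 0.0087]
orientation: [0.105, 0.112, 0.988, -0.009]
wrist_force: [-14.7, -3.9, 28.9]
finger_gap: 0.0254
grip_force: 22.9
```

```bash
python3 - <<'E'
from h import *
s=env.get_state();print(s['clock'],s['finger_gap'],s['grip_force'],s['tcp_pos'],s['wrist_force'])
# hold the block: offset grasp->block centre: 31mm along block long axis, ~-5.5mm below
p=s['tcp_pos'];R0=q2R(s['orientation']);ref=(p,R0)
bc=np.array([.4338,.3237,.0175]);Rb=tool(-13,0)
Tb=tool(-6.9,42) 
G=tool(-13,12);g=p-R0[:,2]*env.hold_point_z
off=R0.T@(bc-g); print('block in tool',off)
def tcpfor(pl): # block centre at latch-frame pl
    return L(pl)-Tb@off
for pl in([-.09,0,.06],[-.05,0,.021],[-.05,0,.018],[-.007,0,.018]):
    gg=tcpfor(pl); a=rel(gg,Tb,ref=ref)
a=rel(tcpfor([-.09,0,.06]),Tb); 
for pl in([-.055,0,.021],[-.007,0,.0185]): rel(tcpfor(pl),Tb,ref=a)
E
```

```text
2.15 0.025375744213253785 22.88417525589466 [0.40801128 0.33098712 0.00868745] [-14.65580677  -3.86412288  28.87242942]
block in tool [-0.02801787 -0.00130744  0.0156816 ]
turn [ -2.5 -29.9  -5.5] shift [-9.2  0.9 -3.3] tcp [0.4909 0.321  0.0602]
turn [ -2.5 -29.9  -5.5] shift [-14.18   1.46  -0.82] tcp [0.5447 0.3145 0.0464]
turn [ -2.5 -29.9  -5.5] shift [-14.27   1.48  -0.53] tcp [0.5462 0.3143 0.0438]
turn [ -2.5 -29.9  -5.5] shift [-18.34   1.88  -1.86] tcp [0.5831 0.3099 0.0653]
turn [ -2.5 -29.9  -5.5] shift [-9.2  0.9 -3.3] tcp [0.4909 0.321  0.0602]
turn [0. 0. 0.] shift [-2.61  0.    4.54] tcp [0.5404 0.315  0.0439]
turn [0. 0. 0.] shift [-7.26 -0.    5.78] tcp [0.5829 0.3099 0.0658]
```

```bash
python3 - <<'E'
from h import *
im,d,c=cam('scene')
s=env.get_state();print(s['finger_gap'],s['grip_force'],s['tcp_pos'],s['wrist_force'])
im2,_,_=cam('top')
a=cv2.resize(im[225:345,340:500],(640,480),interpolation=cv2.INTER_CUBIC)
cv2.imwrite('pics/b1.png',a[:,:,::-1])
E
```

```text
0.025146004920841205 22.84278833772987 [0.40800463 0.33098725 0.00868975] [-14.07849139  -3.41206185  29.49191326]
```

View pics/b1.png

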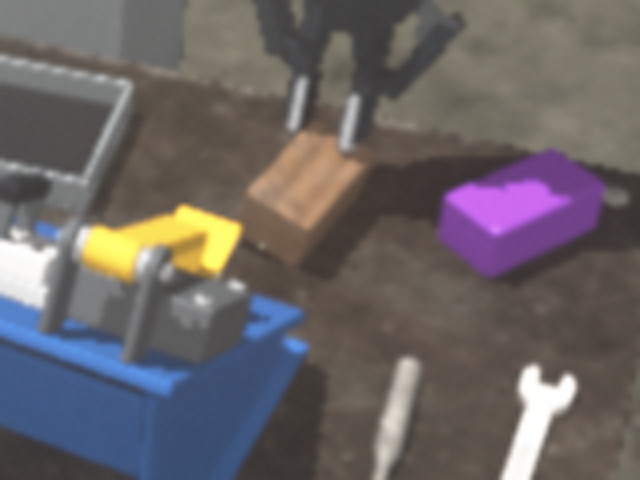

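```bash
python3 - <<'E'
from h import *
im,d,c=load('top')
hsv=cv2.cvtColor(im,cv2.COLOR_RGB2HSV)
print(hsv[284,250:262].tolist())
roi=np.zeros(d.shape,bool);roi[255:310,235:280]=1
m=roi&(hsv[...,1]>85)&(hsv[...,0]<20)&(hsv[...,2]>80)
v,u=np.nonzero(m);print(len(u)); P=pts(np.c_[u,v],d,c); print(P.min(0),P.max(0),np.median(P,0))
r=cv2.minAreaRect(np.c_[u,v].astype(np.float32)); b=cv2.boxPoints(r)
zc=np.array(c['origin'])[2]-.035
print(pts(b,np.full(4,zc),c).round(4))
cv2.imwrite('pics/b2.png',cv2.resize(im[235:335,190:310],(720,600),interpolation=cv2.INTER_CUBIC)[:,:,::-1])
E
```

```text
[[13, 97, 178], [14, 100, 179], [13, 98, 171], [13, 102, 160], [13, 106, 157], [13, 104, 166], [13, 103, 173], [13, 101, 172], [13, 98, 158], [11, 84, 137], [12, 74, 121], [12, 68, 117]]
306
[0.4046555  0.14478165 0.02753663] [0.48357888 0.35678456 1.4247237 ] [0.44112334 0.33126378 0.03869501]
[[0.4092 0.3635 0.0207]
 [0.4845 0.3444 0.0275]
 [0.4739 0.3019 0.0276]
 [0.3987 0.321  0.0208]]
```

View pics/b2.png

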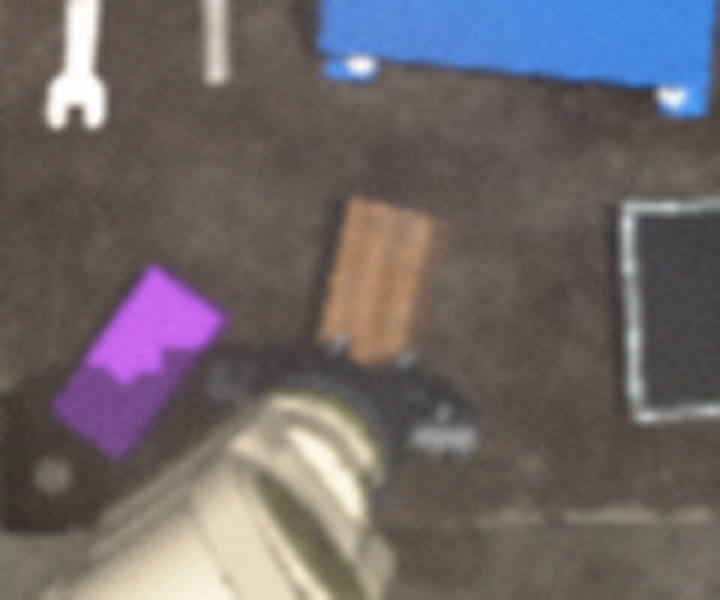

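Emit:
{"op": "carry_out", "data": {
  "steps": [
    [[0,0,0],[0,0,0],40],
    [[0,0,0],[0,0,0],40],
    [[0,0,0],[-0.2,0,-1],40],
    [[0,0,0],[-0.6,0,-3],40],
    [[0,0,0],[-1,0,-5],40],
    [[0,0,0],[-1.5,0,-7],40],
    [[0,0,0],[-1.5,0,-7],40],
    [[0,0,0],[-1.5,0,-7],40]
  ]
}}

```text
clock: 3.25
tcp_pos: [0.4077, 0.3291, 0.0758]
orientation: [0.104, 0.113, 0.988, -0.011]
wrist_force: [0.2, -0.5, -0.3]
finger_gap: 0.0719
grip_force: 0.0
```

```bash
python3 - <<'E'
from h import *
im,d,c=cam('top')
s=env.get_state();print(s['clock'],s['finger_gap'],s['grip_force'],s['tcp_pos'],s['wrist_force'])
hsv=cv2.cvtColor(im,cv2.COLOR_RGB2HSV)
roi=np.zeros(d.shape,bool);roi[258:312,238:275]=1
m=roi&(hsv[...,1]>85)&(hsv[...,0]<20)&(hsv[...,2]>80)&(d>0)
v,u=np.nonzero(m);P=pts(np.c_[u,v],d,c);k=(P[:,2]>.02)&(P[:,2]<.06);P=P[k];u=u[k];v=v[k]
m0=P.mean(0);n=np.linalg.svd(P-m0)[2][2];print(len(P),m0,n,P.min(0),P.max(0))
a=cv2.resize(im[235:335,190:310],(600,500),interpolation=cv2.INTER_CUBIC)
im2,_,_=cam('scene');b=cv2.resize(im2[225:325,390:490],(500,500),interpolation=cv2.INTER_CUBIC)
cv2.imwrite('pics/b3.png',cv2.resize(np.hstack([a,b]),(798,363),interpolation=cv2.INTER_AREA)[:,:,::-1])
E
```

```text
3.3 0.07202228729424776 0.0 [0.40735759 0.32886481 0.07544864] [-0.83170503  0.24697836  0.13472257]
378 [0.4352497  0.32501648 0.03460508] [-0.00562708 -0.009114    0.99994263] [0.39211116 0.29622863 0.02284633] [0.48043563 0.35293627 0.0433057 ]
```

View pics/b3.png

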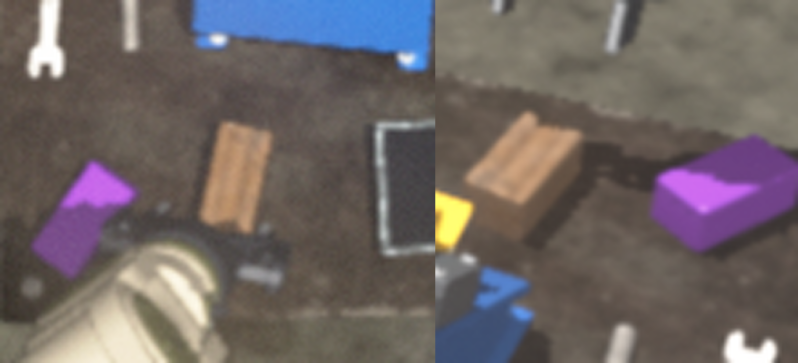

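```bash
python3 - <<'E'
from h import *
im,d,c=load('scene')
s=env.get_state();p=s['tcp_pos'];R0=q2R(s['orientation'])
v,u=np.mgrid[205:244,395:455];u=u.ravel();v=v.ravel()
P=pts(np.c_[u,v],d,c);T=(P-p)@R0
k=(np.abs(T[:,0])<.03)&(np.abs(T[:,1])<.07)&(np.abs(T[:,2])<.08)&(d[v,u]>0)
print(k.sum(),T[k].min(0).round(3),T[k].max(0).round(3))
for lo,hi in((-.07,-.03),(-.03,.03),(.03,.07)):
    q=T[k&(T[:,1]>lo)&(T[:,1]<hi)]
    if len(q):print(lo,len(q),q.max(0).round(4),q.mean(0).round(4),np.sort(q[:,2])[-6:].round(4))
print('proj tcp',proj(p,c),proj(p+R0@[0,.036,0],c),proj(p+R0@[0,-.036,0],c))
E
```

```text
240 [-0.017 -0.052 -0.08 ] [ 0.01  0.05 -0.04]
-0.07 124 [ 0.0103 -0.0354 -0.0397] [-0.0066 -0.0406 -0.061 ] [-0.0416 -0.0413 -0.0412 -0.0411 -0.0404 -0.0397]
0.03 116 [ 0.0073  0.0504 -0.0402] [-0.008   0.0432 -0.0611] [-0.0429 -0.0423 -0.0422 -0.0418 -0.0418 -0.0402]
proj tcp [[420.76750547 247.66836693]] [[434.6557815  252.73361532]] [[407.23032898 242.73345507]]
```

```bash
python3 - <<'E'
from h import *
im,d,c=load('scene')
hsv=cv2.cvtColor(im,cv2.COLOR_RGB2HSV)
roi=np.zeros(d.shape,bool);roi[250:300,395:440]=1
m=roi&(hsv[...,1]>70)&(hsv[...,0]<20)&(hsv[...,2]>110)&(d>0)
v,u=np.nonzero(m);P=pts(np.c_[u,v],d,c);k=(P[:,2]>.01)&(P[:,2]<.08);P=P[k]
print(len(P),np.median(P,0),P.min(0),P.max(0))
print('bench',pts([[455,300],[425,320],[380,262]],d,c).round(4))
im,d,c=load('top'); print('bench top',pts([[225,260],[290,262],[240,300]],d,c).round(4))
s=env.get_state();print(s['joint_pos'])
E
```

```text
569 [0.4519724  0.32267799 0.03517524] [0.39058327 0.29277958 0.01001467] [0.48718971 0.35491418 0.04085691]
bench [[ 0.4776  0.4333  0.0012]
 [ 0.5651  0.383  -0.0013]
 [ 0.4015  0.2306  0.0006]]
bench top [[ 0.5109  0.421  -0.0027]
 [ 0.5008  0.2168  0.0018]
 [ 0.3986  0.3285  0.2843]]
[ 0.62437526  0.1927849  -0.46129837  0.77795647 -0.15619427  0.84008033]
```

```bash
python3 - <<'E'
from h import *
im,d,c=load('scene')
s=env.get_state();p=s['tcp_pos'];R0=q2R(s['orientation'])
v,u=np.mgrid[205:275,395:455];u=u.ravel();v=v.ravel()
P=pts(np.c_[u,v],d,c);T=(P-p)@R0
k=(np.abs(T[:,0])<.03)&(np.abs(T[:,1])<.07)&(T[:,2]>-.08)&(T[:,2]<.03)&(d[v,u]>0)
for lo,hi in((-.07,-.03),(-.03,.03),(.03,.07)):
    q=T[k&(T[:,1]>lo)&(T[:,1]<hi)]; w=P[k&(T[:,1]>lo)&(T[:,1]<hi)]
    if len(q):print(lo,len(q),np.sort(q[:,2])[-6:].round(4),w[np.argsort(q[:,2])[-4:]].round(4).tolist())
im,d,c=load('top')
print([ (r,pts([[x,r] for x in (235,250,262)],d,c)[:,2].round(3).tolist()) for r in range(285,305,3)])
E
```

```text
-0.07 124 [-0.0416 -0.0413 -0.0412 -0.0411 -0.0404 -0.0397] [[0.4003, 0.2896, 0.1178], [0.3957, 0.2861, 0.117], [0.3956, 0.2934, 0.1158], [0.3985, 0.2869, 0.116]]
0.03 116 [-0.0429 -0.0423 -0.0422 -0.0418 -0.0418 -0.0402] [[0.4168, 0.3644, 0.1187], [0.4202, 0.3674, 0.1188], [0.4187, 0.3695, 0.1184], [0.407, 0.3723, 0.1143]]
[(285, [-0.003, 0.032, 0.017]), (288, [-0.002, 0.034, 0.003]), (291, [0.127, 0.034, 0.0]), (294, [0.134, 0.035, 0.001]), (297, [0.27, 0.04, 0.13]), (300, [0.28, 0.249, 0.159]), (303, [0.325, 0.263, 0.16])]
```

```bash
sed -i 's/Rt\[:,2\]\*env.hold_point_z/Rt[:,2]*HOLD/; s/^psi=/HOLD=.0187+.034\npsi=/' h.py; python3 - <<'E'
from h import *
rel([.4043,.3315,.026],tool(-13,12))
E
```

```text
turn [ 0.  -0.1  0. ] shift [ 1.36  0.19 10.02] tcp [ 0.415   0.329  -0.0255]
```

Emit:
{"op": "carry_out", "data": {
  "steps": [
    [[0,0,0],[0.4,0.1,3],60],
    [[0,0,0],[0.8,0.2,6],60],
    [[0,0,0],[1.1,0.2,8],60],
    [[0,0,0],[1.3,0.2,9.5],60],
    [[0,0,0],[1.4,0.2,10],60],
    [[0,0,0],[1.4,0.2,10],60],
    [[0,0,0],[1.4,0.2,10],180],
    [[0,0,0],[1.4,0.2,10],180]
  ],
  "force": 70
}}

```text
clock: 4.35
tcp_pos: [0.4159, 0.3304, -0.0235]
orientation: [0.105, 0.112, 0.988, -0.01]
wrist_force: [-0.8, 0.0, 3.6]
finger_gap: 0.0438
grip_force: 72.0
```

Emit:
{"op": "carry_out", "data": {
  "steps": [
    [[0,0,0],[0,0,0],180],
    [[0,0,0],[0,0,0],180],
    [[0,0,0],[0,0,0],180],
    [[0,0,0],[0,0,0],180],
    [[0,0,0],[0,0,0],180],
    [[0,0,0],[0,0,0],180],
    [[0,0,0],[0,0,0],180],
    [[0,0,0],[0,0,0],180]
  ]
}}

```text
clock: 5.35
tcp_pos: [0.4159, 0.3303, -0.0235]
orientation: [0.105, 0.112, 0.988, -0.011]
wrist_force: [-2.7, -0.4, 5.7]
finger_gap: 0.0444
grip_force: 72.3
```

```bash
cat > blk.py <<'E'
from h import *
s=env.get_state();p=s['tcp_pos'];R0=q2R(s['orientation'])
bc=np.array([.4345,.3245,.0175]);off=R0.T@(bc-p);np.save('off.npy',off);print('block in tcp frame',off)
E
python3 - <<'E'
from h import *
exec(open('blk.py').read())
Tb=tool(-6.9,42);ref=(p,R0)
for pl in([-.09,0,.06],[-.05,0,.021]):
    tc=L(pl)-Tb@off; rel(tc-Tb[:,2]*HOLD,Tb,ref=ref)
E
```

```text
block in tcp frame [-0.02756849 -0.00139227 -0.03603839]
turn [ -2.6 -29.9  -5.5] shift [-10.78   1.04  -3.77] tcp [0.5132 0.3184 0.036 ]
turn [ -2.6 -29.9  -5.5] shift [-15.75   1.61  -1.3 ] tcp [0.567  0.3119 0.0222]
```

Emit:
{"op": "carry_out", "data": {
  "steps": [
    [[0,0,0],[-0.3,0,-2],180],
    [[0,0,0],[-0.6,0,-4],180],
    [[-0.4,-5,-1],[-2.5,0.2,-5.5],180],
    [[-0.8,-10,-2],[-5,0.5,-6],180],
    [[-1.3,-15,-2.8],[-7,0.7,-6],180],
    [[-1.7,-20,-3.7],[-9,0.9,-5.5],180],
    [[-2.2,-25,-4.6],[-10.5,1,-4.5],180],
    [[-2.6,-30,-5.5],[-10.8,1,-3.8],180]
  ]
}}

```text
clock: 6.35
tcp_pos: [0.5135, 0.3173, 0.0355]
orientation: [0.359, 0.057, 0.931, -0.022]
wrist_force: [-0.2, 0.7, -4.0]
finger_gap: 0.0439
grip_force: 71.7
```

```bash
python3 - <<'E'
from h import *
im,d,c=cam('scene'); cam('top')
s=env.get_state();p=s['tcp_pos'];R0=q2R(s['orientation']);off=np.load('off.npy')
print(s['clock'],s['finger_gap'],'tool-based block in L',toL(p+R0@off),'lean',np.degrees(np.arcsin(R0[:,2]@EX)))
for name in('scene','top'):
    im,d,c=load(name);hsv=cv2.cvtColor(im,cv2.COLOR_RGB2HSV)
    uv=proj(L([-.09,0,.06]),c)[0].astype(int);print(uv)
    roi=np.zeros(d.shape,bool);roi[uv[1]-40:uv[1]+40,uv[0]-40:uv[0]+40]=1
    m=roi&(hsv[...,1]>70)&(hsv[...,0]<17)&(hsv[...,2]>80)&(d>0)
    v,u=np.nonzero(m);P=pts(np.c_[u,v],d,c);Q=toL(P)
    k=(abs(Q[:,0]+.09)<.08)&(abs(Q[:,1])<.04)&(Q[:,2]>.02)&(Q[:,2]<.12);Q=Q[k]
    print(name,len(Q),Q.min(0).round(4),Q.max(0).round(4),np.median(Q,0).round(4))
    T=Q[Q[:,2]>np.percentile(Q[:,2],40)];m0=T.mean(0);print('plane n',np.linalg.svd(T-m0)[2][2].round(3),m0.round(4))
im,d,c=load('scene');a=cv2.resize(im[215:335,330:490],(640,480),interpolation=cv2.INTER_CUBIC)
cv2.imwrite('pics/c1.png',a[:,:,::-1])
E
```

```text
6.45 0.043952683373079095 tool-based block in L [[-0.09543617 -0.00329609  0.05773091]] lean 11.745623285641386
[405 269]
scene 496 [-0.1284 -0.0234  0.0423] [-0.038   0.0228  0.078 ] [-0.0451  0.0044  0.0641]
plane n [0.12  0.057 0.991] [-0.0602  0.0029  0.0714]
[254 258]
top 413 [-0.1375 -0.0245  0.0511] [-0.0466  0.0204  0.0829] [-0.0867 -0.001   0.0747]
plane n [-0.001  0.002  1.   ] [-0.0916 -0.002   0.0764]
```

View pics/c1.png

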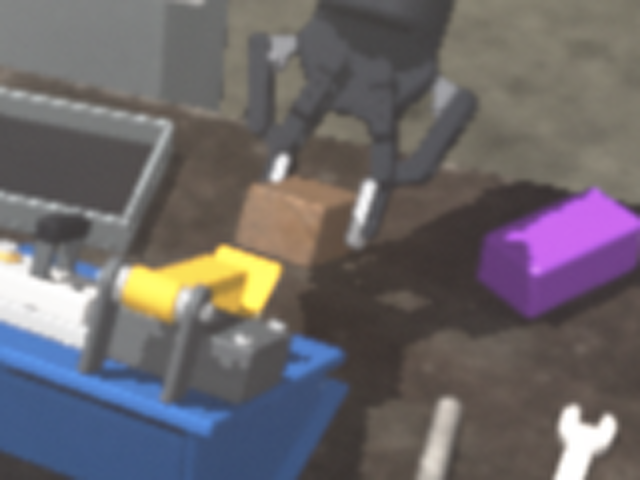

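```bash
python3 - <<'E'
from h import *
s=env.get_state();R0=q2R(s['orientation'])
f=lambda d:(R0.T@F@np.array(d)*100).round(2)
print(f([.035,.0025,-.039]),f([.085,.0025,-.039]),'x1cm',f([.01,0,0]),'z1cm',f([0,0,.01]))
E
```

```text
[-2.63  0.26  4.53] [-7.53  0.24  5.55] x1cm [-0.98 -0.    0.2 ] z1cm [-0.2  -0.01 -0.98]
```

Emit:
{"op": "carry_out", "data": {
  "steps": [
    [[0,0,0],[-0.5,0.2,0.8],180],
    [[0,0,0],[-1,0.2,1.6],180],
    [[0,0,0],[-1.5,0.2,2.5],180],
    [[0,0,0],[-1.9,0.2,3.2],180],
    [[0,0,0],[-2.3,0.3,3.9],180],
    [[0,0,0],[-2.5,0.3,4.3],180],
    [[0,0,0],[-2.6,0.3,4.5],180],
    [[0,0,0],[-2.6,0.3,4.5],180]
  ],
  "force": 90
}}

```text
clock: 7.45
tcp_pos: [0.5622, 0.3144, 0.0191]
orientation: [0.358, 0.056, 0.932, -0.023]
wrist_force: [0.1, -0.5, -1.7]
finger_gap: 0.0438
grip_force: 94.9
```

Emit:
{"op": "carry_out", "data": {
  "steps": [
    [[0,0,0],[0,0,0.1],180],
    [[0,0,0],[0,0,0.1],180],
    [[0,0,0],[-0.5,0,0.2],180],
    [[0,0,0],[-1,0,0.3],180],
    [[0,0,0],[-1.5,0,0.4],180],
    [[0,0,0],[-2,0,0.5],180],
    [[0,0,0],[-2.5,0,0.6],180],
    [[0,0,0],[-2.5,0,0.6],180]
  ]
}}

```text
clock: 8.45
tcp_pos: [0.5821, 0.3103, 0.0286]
orientation: [0.355, 0.056, 0.933, -0.024]
wrist_force: [-4.9, 0.0, -9.4]
finger_gap: 0.0435
grip_force: 94.9
```

```bash
cat > chk.py <<'E'
from h import *
s=env.get_state();p=s['tcp_pos'];R0=q2R(s['orientation']);off=np.load('off.npy')
print(s['clock'],s['finger_gap'],'block L by tool (add x+.003)',toL(p+R0@off).round(4),'F',(F.T@s['wrist_force']).round(1))
im,d,c=cam('top');hsv=cv2.cvtColor(im,cv2.COLOR_RGB2HSV)
uv=proj(L([-.03,0,.03]),c)[0].astype(int)
roi=np.zeros(d.shape,bool);roi[uv[1]-45:uv[1]+45,uv[0]-40:uv[0]+40]=1
m=roi&(hsv[...,1]>70)&(hsv[...,0]<17)&(hsv[...,2]>80)&(d>0)
v,u=np.nonzero(m);Q=toL(pts(np.c_[u,v],d,c));k=(abs(Q[:,1])<.035)&(Q[:,2]>.02)&(Q[:,2]<.06);Q=Q[k]
print('block top',len(Q),Q.min(0).round(4),Q.max(0).round(4),np.median(Q,0).round(4))
m=roi&(hsv[...,1]>150)&(hsv[...,0]>20)&(hsv[...,0]<32)&(d>0)
v,u=np.nonzero(m);Q=toL(pts(np.c_[u,v],d,c));k=Q[:,2]<.12;Q=Q[k]
k=(Q[:,0]>.09)&(Q[:,0]<.13); a=(Q[:,0]>.03)&(Q[:,0]<.08)&(abs(Q[:,1])<.012)
print('latch',len(Q),Q.min(0).round(4),Q.max(0).round(4)); 
if a.sum()>5: print('arm slope fit',np.polyfit(Q[a,0],Q[a,2],1).round(3))
E
python3 chk.py
```

```text
8.45 0.043454061270561915 block L by tool (add x+.003) [[-0.0334  0.0005  0.0188]] F [-8.9 -0.5 -5.7]
block top 276 [-0.0762 -0.0207  0.0267] [0.0098 0.0238 0.0433] [-0.0398  0.0009  0.036 ]
latch 408 [-0.0093 -0.0169 -0.007 ] [0.1201 0.0184 0.0585]
arm slope fit [0.208 0.037]
```

Emit:
{"op": "carry_out", "data": {
  "steps": [
    [[0,0,0],[-0.4,0,0.1],180],
    [[0,0,0],[-0.8,0,0.2],180],
    [[0,0,0],[-1.2,0,0.3],180],
    [[0,0,0],[-1.6,0,0.35],180],
    [[0,0,0],[-2,0,0.4],180],
    [[0,0,0],[-2.4,0,0.5],180],
    [[0,0,0],[-2.6,0,0.5],180],
    [[0,0,0],[-2.6,0,0.5],180]
  ]
}}

```text
clock: 9.5
tcp_pos: [0.6084, 0.309, 0.0462]
orientation: [0.359, 0.057, 0.931, -0.022]
wrist_force: [1.6, -0.5, -5.7]
finger_gap: 0.0433
grip_force: 94.5
```

```bash
python3 chk.py
```

```text
9.5 0.043340463734248845 block L by tool (add x+.003) [[-0.0022  0.0021  0.0211]] F [-1.4 -0.3 -5.8]
block top 138 [-0.0447 -0.0191  0.0209] [0.0449 0.0261 0.0466] [-0.0261  0.0012  0.0379]
latch 440 [-0.0048 -0.0167  0.0082] [0.1199 0.0193 0.0765]
arm slope fit [-0.122  0.066]
```

Emit:
{"op": "carry_out", "data": {
  "steps": [
    [[0,0,0],[0.2,0,0.1],180],
    [[0,0,0],[0.3,0,0.15],180],
    [[0,0,0],[0.3,0,0.15],180],
    [[0,0,0],[0.3,0,0.15],60],
    [[0,0,0],[0.3,0,0.15],60],
    [[0,0,0],[0.3,0,0.15],60],
    [[0,0,0],[0.4,0,-1],60],
    [[0,0,0],[0.6,0,-3],60]
  ]
}}

```text
clock: 10.55
tcp_pos: [0.5822, 0.3118, 0.0637]
orientation: [0.358, 0.057, 0.932, -0.023]
wrist_force: [0.2, 0.1, -0.4]
finger_gap: 0.0655
grip_force: 0.0
```

Emit:
{"op": "carry_out", "data": {
  "steps": [
    [[0,0,0],[0.3,0,-1.5],60],
    [[0,0,0],[0.8,0,-3],60],
    [[0,0,0],[1.2,0,-5],60],
    [[0,0,0],[1.6,0,-7],60],
    [[0,0,0],[2,0,-9],60],
    [[0,0,0],[2,0,-9],60],
    [[0,0,0],[2,0,-9],60],
    [[0,0,0],[2,0,-9],60]
  ]
}}

```text
clock: 11.55
tcp_pos: [0.5084, 0.3209, 0.1163]
orientation: [0.358, 0.057, 0.932, -0.023]
wrist_force: [-0.0, -0.0, -0.9]
finger_gap: 0.0652
grip_force: 0.0
```

```bash
python3 chk.py; python3 - <<'E'
from h import *
im,d,c=cam('scene');a=cv2.resize(im[230:330,300:460],(800,500),interpolation=cv2.INTER_CUBIC)
cv2.imwrite('pics/d1.png',a[:,:,::-1])
# handle: dark points off deck
for n in('scene','top'):
    im,d,c=load(n);v,u=np.nonzero((im.max(2)<70)&(d>0));Q=toL(pts(np.c_[u,v],d,c))
    k=(Q[:,0]>.03)&(Q[:,0]<.14)&(Q[:,1]<-.04)&(Q[:,1]>-.12)&(Q[:,2]>.035)&(Q[:,2]<.08);q=Q[k]
    if len(q):print(n,len(q),q.min(0).round(4),q.max(0).round(4),np.median(q,0).round(4),q.mean(0).round(4))
E
```

```text
11.55 0.06521750937760776 block L by tool (add x+.003) [[-0.0542  0.002   0.1321]] F [-0.5 -0.  -0.7]
block top 156 [-0.0491 -0.0189  0.0211] [0.0393 0.0236 0.0412] [-0.03   -0.0007  0.0345]
latch 439 [-0.0094 -0.0171  0.0099] [0.1205 0.0189 0.0681]
arm slope fit [-0.061  0.06 ]
scene 29 [ 0.0686 -0.0711  0.0448] [ 0.1044 -0.0677  0.0528] [ 0.0868 -0.0689  0.049 ] [ 0.0868 -0.069   0.049 ]
top 36 [ 0.0641 -0.078   0.0482] [ 0.1021 -0.0704  0.0581] [ 0.0821 -0.0743  0.053 ] [ 0.0827 -0.0742  0.053 ]
```

View pics/d1.png

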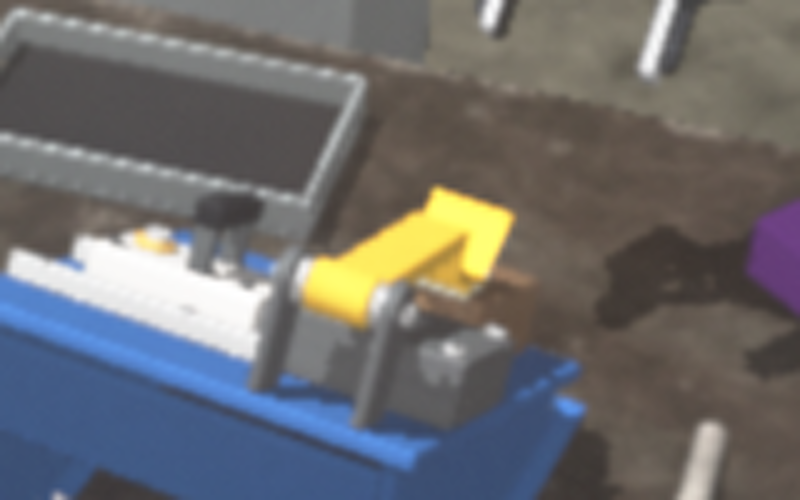

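```bash
python3 - <<'E'
from h import *
import h; h.HOLD=.0187+.0295
T=tool(-6.9,30)
s=env.get_state();print(toL(s['tcp_pos']-q2R(s['orientation'])[:,2]*.037))
a=rel(L([.083,-.074,.047+.085]),T); rel(L([.083,-.074,.047]),T,ref=a)
E
```

```text
[[-0.08139703  0.00332754  0.1272823 ]]
turn [-0.2 12.  -0. ] shift [-15.17  -7.71   4.  ] tcp [0.6375 0.2274 0.1883]
turn [0. 0. 0.] shift [-0.  -0.   8.5] tcp [0.6797 0.2223 0.1147]
```

Emit:
{"op": "carry_out", "data": {
  "steps": [
    [[0,1,0],[-1,-1,0],120],
    [[0,3,0],[-3,-2.5,0],120],
    [[0,5,0],[-5.5,-4,0.5],120],
    [[0,7,0],[-8.5,-5.5,1.5],120],
    [[-0.1,9,0],[-11.5,-6.7,2.5],120],
    [[-0.2,11,0],[-14,-7.5,3.5],120],
    [[-0.2,12,0],[-15.2,-7.7,4],120],
    [[-0.2,12,0],[-15.2,-7.7,4],120]
  ]
}}

```text
clock: 12.65
tcp_pos: [0.6396, 0.2265, 0.1906]
orientation: [0.26, 0.059, 0.964, -0.015]
wrist_force: [-0.1, 0.1, -0.0]
finger_gap: 0.0452
grip_force: 0.0
```

```bash
python3 - <<'E'
from h import *
import h; h.HOLD=.0187+.0295
T=tool(-6.9,30)
rel(L([.083,-.074,.047]),T)
s=env.get_state();p=s['tcp_pos'];R0=q2R(s['orientation']);print(s['finger_gap'],s['clock'])
im,d,c=cam('scene');v,u=np.mgrid[0:480,0:640];u=u.ravel();v=v.ravel();k=d.ravel()>0
P=pts(np.c_[u,v],d,c);Q=(P-p)@R0
for sg in(-1,1):
    q=Q[k&(abs(Q[:,0])<.02)&(sg*Q[:,1]>.018)&(sg*Q[:,1]<.045)&(Q[:,2]>-.07)&(Q[:,2]<.02)]
    if len(q):print(sg,len(q),q.min(0).round(4),q.max(0).round(4),np.sort(q[:,2])[-5:].round(4))
E
```

```text
turn [ 0.1  0.2 -0.1] shift [0.33 0.06 8.58] tcp [0.6797 0.2223 0.1147]
0.045240663559631696 12.65
-1 172 [-0.0156 -0.0392 -0.0698] [ 0.0085 -0.0223 -0.0325] [-0.0341 -0.034  -0.0332 -0.0326 -0.0325]
1 172 [-0.016   0.0211 -0.0697] [ 0.0082  0.0357 -0.032 ] [-0.0344 -0.034  -0.033  -0.0327 -0.032 ]
```

Emit:
{"op": "carry_out", "data": {
  "steps": [
    [[0,0,0],[0.1,0,2],120],
    [[0,0,0],[0.2,0,4],120],
    [[0,0,0],[0.2,0,6],120],
    [[0,0,0],[0.3,0,7.5],120],
    [[0,0,0],[0.3,0.1,8.5],120],
    [[0,0,0],[0.3,0.1,8.5],120],
    [[0,0,0],[0.3,0.1,8.5],250],
    [[0,0,0],[0.3,0.1,8.5],250]
  ],
  "force": 60
}}

```text
clock: 13.7
tcp_pos: [0.6775, 0.2243, 0.1151]
orientation: [0.259, 0.058, 0.964, -0.015]
wrist_force: [-0.3, -0.9, -0.7]
finger_gap: 0.0127
grip_force: 58.5
```

Emit:
{"op": "carry_out", "data": {
  "steps": [
    [[0,0,0],[0,0,0],250],
    [[0,0,0],[0,0,0],250],
    [[0,0,0],[0,0,0],250],
    [[0,0,0],[0,0,0],250],
    [[0,0,0],[0,0,0],250],
    [[0,0,0],[0,0,0],250],
    [[0,0,0],[0,0,0],250],
    [[0,0,0],[0,0,0],250]
  ],
  "force": 100
}}

```text
clock: 14.7
tcp_pos: [0.6774, 0.2243, 0.1152]
orientation: [0.259, 0.058, 0.964, -0.015]
wrist_force: [-5.3, -0.2, 6.2]
finger_gap: 0.0121
grip_force: 98.1
```

```bash
python3 chk.py; python3 - <<'E'
from h import *
s=env.get_state();R0=q2R(s['orientation'])
print('y axis in tool',R0.T@EY,'z',R0.T@EZ, toL(s['tcp_pos']-R0[:,2]*.0482))
E
```

```text
14.7 0.01211138232268343 block L by tool (add x+.003) [[ 0.1085 -0.0737  0.0366]] F [-1.5 -0.8  8. ]
block top 9 [-0.0184  0.0195  0.0215] [0.0385 0.0231 0.0388] [0.0226 0.0214 0.0361]
latch 334 [ 0.0016 -0.019   0.0082] [0.1214 0.0189 0.1192]
arm slope fit [0.006 0.057]
y axis in tool [-1.63596633e-04  9.99998663e-01  1.62732533e-03] z [-0.00187936  0.00162702 -0.99999691] [[ 0.0809213  -0.07233509  0.04868328]]
```

Emit:
{"op": "carry_out", "data": {
  "steps": [
    [[0,0,0],[0,-0.5,0],250],
    [[0,0,0],[0,-1.2,0],250],
    [[0,0,0],[0,-2,0],250],
    [[0,0,0],[0,-2.8,0],250],
    [[0,0,0],[0,-3.6,0],250],
    [[0,0,0],[0,-4.4,0],250],
    [[0,0,0],[0,-5,0],250],
    [[0,0,0],[0,-5,0],250]
  ]
}}

```text
clock: 15.75
tcp_pos: [0.6715, 0.1767, 0.1152]
orientation: [0.259, 0.057, 0.964, -0.013]
wrist_force: [-4.4, 4.7, 4.2]
finger_gap: 0.012
grip_force: 98.2
```

Emit:
{"op": "carry_out", "data": {
  "steps": [
    [[0,0,0],[0,-0.6,0],250],
    [[0,0,0],[0,-1.2,0],250],
    [[0,0,0],[0,-1.8,0],250],
    [[0,0,0],[0,-2.4,0],250],
    [[0,0,0],[0,-3,0],250],
    [[0,0,0],[0,-3.3,0],250],
    [[0,0,0],[0,-3.3,0],250],
    [[0,0,0],[0,-3.3,0],250]
  ]
}}

```text
clock: 16.75
tcp_pos: [0.6676, 0.1442, 0.115]
orientation: [0.259, 0.057, 0.964, -0.013]
wrist_force: [-4.7, 4.6, 4.3]
finger_gap: 0.0116
grip_force: 98.2
```

```bash
python3 chk.py; python3 - <<'E'
from h import *
s=env.get_state();R0=q2R(s['orientation'])
print(toL(s['tcp_pos']-R0[:,2]*.0482),s['grip_force'])
im,d,c=cam('scene');a=cv2.resize(im[220:340,270:430],(640,480),interpolation=cv2.INTER_CUBIC)
cv2.imwrite('pics/e1.png',a[:,:,::-1])
E
```

```text
16.75 0.011552854709594992 block L by tool (add x+.003) [[ 0.1084 -0.1545  0.0365]] F [-2.3  4.   6.3]
block top 147 [-0.047  -0.0191  0.0251] [0.0408 0.0245 0.0411] [-0.0292  0.0017  0.0348]
latch 438 [-0.0156 -0.0167 -0.0032] [0.1206 0.0194 0.0705]
arm slope fit [0.003 0.056]
[[ 0.08081793 -0.15328277  0.04857675]] 98.18198204040527
```

View pics/e1.png

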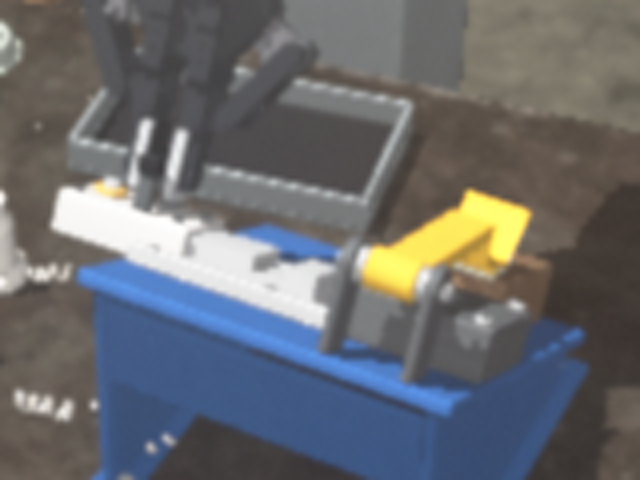

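```bash
python3 - <<'E'
from h import *
import h; h.HOLD=0
s=env.get_state();p=s['tcp_pos'];R0=q2R(s['orientation'])
A=(p-R0[:,2]*.09,R0)
T=tool(2,0);ty=T[:,1]
tc=np.array([.428,.106,0])-ty*.025+np.array([-.002,0,0])
B=rel(tc+[0,0,.09],T,ref=A)
rel(tc+[0,0,.09],T); rel(tc+[0,0,.008],T,ref=B)
E
```

```text
turn [-2.  30.1 -8.5] shift [21.29 -9.08 -0.49] tcp [0.4269 0.081  0.09  ]
turn [-2.  30.1 -8.5] shift [21.29 -9.08 -9.49] tcp [0.4269 0.081  0.09  ]
turn [0. 0. 0.] shift [0.  0.  8.2] tcp [0.4269 0.081  0.008 ]
```

Emit:
{"op": "carry_out", "data": {
  "steps": [
    [[0,0,0],[0,0,-0.5],250],
    [[0,0,0],[0,0,-1.5],250],
    [[0,0,0],[0,0,-2.5],250],
    [[0,0,0],[0,0,-4],250],
    [[0,0,0],[0,0,-5.5],250],
    [[0,0,0],[0,0,-7],250],
    [[0,0,0],[0,0,-8.5],250],
    [[0,0,0],[0,0,-9],250]
  ]
}}

```text
clock: 17.85
tcp_pos: [0.6229, 0.1475, 0.1938]
orientation: [0.26, 0.058, 0.964, -0.015]
wrist_force: [-0.6, 0.5, -4.7]
finger_gap: 0.012
grip_force: 98.1
```

Emit:
{"op": "carry_out", "data": {
  "steps": [
    [[0,2,-0.5],[1.5,-0.6,0],250],
    [[-0.4,6,-1.7],[4.5,-2,-0.1],250],
    [[-0.8,11,-3],[8,-3.5,-0.2],250],
    [[-1.1,16,-4.5],[11.5,-5,-0.3],250],
    [[-1.4,21,-6],[15,-6.5,-0.3],250],
    [[-1.7,26,-7.3],[18.5,-8,-0.4],250],
    [[-1.9,29,-8.2],[20.6,-8.8,-0.5],250],
    [[-2,30.1,-8.5],[21.3,-9.1,-0.5],250]
  ]
}}

```text
clock: 18.85
tcp_pos: [0.4258, 0.0789, 0.0887]
orientation: [-0.002, -0.015, 1.0, -0.002]
wrist_force: [0.1, 0.5, -5.1]
finger_gap: 0.0117
grip_force: 97.9
```

```bash
python3 - <<'E'
from h import *
import h; h.HOLD=0
T=tool(2,0);tc=np.array([.428,.106,0])-T[:,1]*.025+np.array([-.002,0,0])
B=rel(tc+[0,0,.03],T); rel(tc+[0,0,.008],T)
im,d,c=cam('top');s=env.get_state();p=s['tcp_pos'];R0=q2R(s['orientation']);print(p,s['clock'],s['finger_gap'])
ims,ds,cs=cam('scene')
v,u=np.mgrid[220:320,280:400];u=u.ravel();v=v.ravel()
P=pts(np.c_[u,v],ds,cs)-p;k=(abs(P[:,0])<.04)&(abs(P[:,1])<.09)&(P[:,2]>-.02)&(P[:,2]<.026);q=P[k];print(k.sum(),q.min(0).round(3),q.max(0).round(3))
a=cv2.resize(im[230:320,280:370],(400,400),interpolation=cv2.INTER_CUBIC);b=cv2.resize(ims[200:300,265:365],(400,400),interpolation=cv2.INTER_CUBIC)
cv2.imwrite('pics/f1.png',np.hstack([a,b])[:,:,::-1])
E
```

```text
turn [-0.2 -0.2 -0.2] shift [-0.13  0.23  5.87] tcp [0.4269 0.081  0.03  ]
turn [-0.2 -0.2 -0.2] shift [-0.14  0.24  8.07] tcp [0.4269 0.081  0.008 ]
[0.42583126 0.07883517 0.08868703] 18.9 0.011906541650421178
623 [-0.023 -0.047 -0.002] [0.028 0.09  0.026]
```

View pics/f1.png

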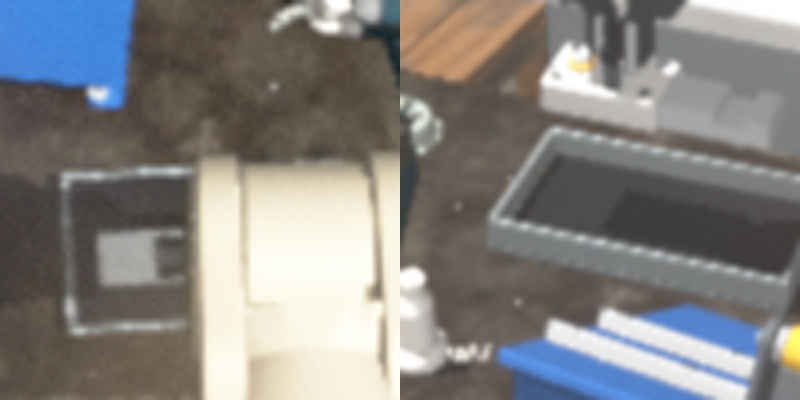

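Emit:
{"op": "carry_out", "data": {
  "steps": [
    [[-0.2,-0.2,-0.2],[0,0.1,1],250],
    [[-0.2,-0.2,-0.2],[-0.1,0.2,2.5],250],
    [[-0.2,-0.2,-0.2],[-0.1,0.2,4],250],
    [[-0.2,-0.2,-0.2],[-0.1,0.2,5.3],250],
    [[-0.2,-0.2,-0.2],[-0.1,0.2,6.5],250],
    [[-0.2,-0.2,-0.2],[-0.1,0.2,7.2],250],
    [[-0.2,-0.2,-0.2],[-0.1,0.2,7.7],250],
    [[-0.2,-0.2,-0.2],[-0.1,0.2,7.8],250]
  ]
}}

```text
clock: 19.95
tcp_pos: [0.4271, 0.081, 0.0113]
orientation: [0.001, -0.017, 1.0, 0.0]
wrist_force: [-0.6, -0.4, -4.9]
finger_gap: 0.0118
grip_force: 97.9
```

Emit:
{"op": "carry_out", "data": {
  "steps": [
    [[0,0,0],[0,0,0.1],250],
    [[0,0,0],[0,0,0.15],250],
    [[0,0,0],[0,0,0.2],250],
    [[0,0,0],[0,0,0.25],250],
    [[0,0,0],[0,0,0.3],250],
    [[0,0,0],[0,0,0.3],250],
    [[0,0,0],[0,0,0.3],250],
    [[0,0,0],[0,0,0.3],250]
  ]
}}

```text
clock: 20.95
tcp_pos: [0.4271, 0.081, 0.0085]
orientation: [0.001, -0.017, 1.0, 0.0]
wrist_force: [-0.0, -0.1, -4.6]
finger_gap: 0.0119
grip_force: 97.9
```

Emit:
{"op": "carry_out", "data": {
  "steps": [
    [[0,0,0],[0,0,0.05],250],
    [[0,0,0],[0,0,0.1],250],
    [[0,0,0],[0,0,0.12],250],
    [[0,0,0],[0,0,0.15],250],
    [[0,0,0],[0,0,0.17],250],
    [[0,0,0],[0,0,0.2],250],
    [[0,0,0],[0,0,0.2],250],
    [[0,0,0],[0,0,0.2],250]
  ]
}}

```text
clock: 21.95
tcp_pos: [0.4272, 0.0809, 0.0068]
orientation: [0.001, -0.017, 1.0, 0.0]
wrist_force: [-2.1, -1.7, 3.3]
finger_gap: 0.012
grip_force: 98.9
```

Emit:
{"op": "carry_out", "data": {
  "steps": [
    [[0,0,0],[0,0,0],200],
    [[0,0,0],[0,0,0],130],
    [[0,0,0],[0,0,0],120],
    [[0,0,0],[0,0,0],120],
    [[0,0,0],[0,0,-1],120],
    [[0,0,0],[0,0,-3],120],
    [[0,0,0],[0,0,-5.5],120],
    [[0,0,0],[0,0,-8],120]
  ]
}}

```text
clock: 22.95
tcp_pos: [0.4271, 0.081, 0.0878]
orientation: [0.001, -0.017, 1.0, 0.0]
wrist_force: [-0.2, -0.9, -0.3]
finger_gap: 0.0451
grip_force: 0.0
```

Emit:
{"op": "carry_out", "data": {
  "steps": [
    [[0,0,0],[0,0,-2],120],
    [[0,0,0],[0,0,-4],120],
    [[0,0,0],[2,0,-6],120],
    [[0,0,0],[4,-4,-8],120],
    [[0,0,0],[5,-8,-9],120],
    [[0,0,0],[5,-12,-9],120],
    [[0,0,0],[5,-16,-9],120],
    [[0,0,0],[5,-20,-9],120]
  ]
}}

```text
clock: 23.95
tcp_pos: [0.3838, -0.122, 0.1773]
orientation: [0.001, -0.017, 1.0, -0.0]
wrist_force: [0.1, 1.0, 0.9]
finger_gap: 0.0452
grip_force: 0.0
```

```bash
python3 chk.py; python3 - <<'E'
from h import *
im,d,c=cam('top');v,u=np.mgrid[262:308,290:362];u=u.ravel();v=v.ravel();P=pts(np.c_[u,v],d,c)
k=(P[:,2]>.024)&(P[:,2]<.035)&(abs(P[:,0]-.428)<.045)&(abs(P[:,1]-.106)<.085);q=P[k]
print(k.sum(),q.min(0).round(4),q.max(0).round(4))
for n,lo,hi in(('alu',.026,.034),('bar',.048,.065)):
    k=(P[:,2]>lo)&(P[:,2]<hi)&(abs(P[:,0]-.428)<.045)&(abs(P[:,1]-.106)<.085);q=P[k]
    print(n,len(q),np.median(q,0).round(4) if len(q) else '')
cv2.imwrite('pics/g1.png',cv2.resize(im[165:315,190:370],(720,600),interpolation=cv2.INTER_CUBIC)[:,:,::-1])
E
```

```text
23.95 0.04520610200393293 block L by tool (add x+.003) [[-0.0625 -0.4485  0.1968]] F [0.4 1.  0.8]
block top 153 [-0.0486 -0.0191  0.02  ] [0.0398 0.024  0.0434] [-0.0298 -0.0004  0.0349]
latch 436 [-0.0107 -0.0177  0.0004] [0.1209 0.0195 0.072 ]
arm slope fit [-0.043  0.059]
381 [0.402  0.0357 0.024 ] [0.4507 0.1801 0.0347]
alu 273 [0.4264 0.0723 0.0288]
bar 71 [0.4243 0.0804 0.0592]
```

View pics/g1.png

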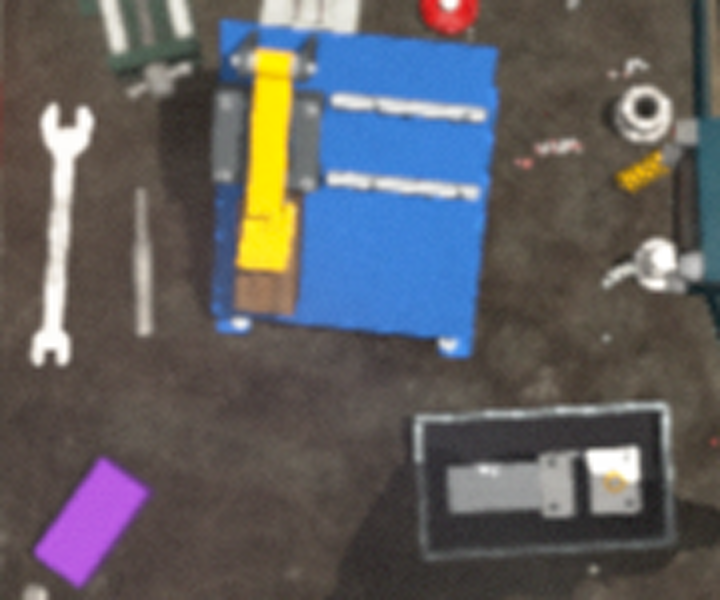

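The top picture shows the cassette flat in the tray (crop 545, 483), the block under the raised latch (265, 290), and nothing else moved.

```bash
python3 -c "
from workcell import env
print(env.hand_in())"
```

```text
the job is handed in; nothing more can be done
None
```

I handed the job in at about 24 s. On the last picture the wooden block holds the latch up, the cassette lies flat and handle up in the tray, and the other bench items appear unmoved; the judge returned no verdict.

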